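# Open the ratchet board holder to the width marker

## Task

Open the circuit-board holder for the next board: press down the yellow release pad on its sliding jaw and, keeping the pad down, push the jaw back along its bar, away from the fixed jaw, until its red pointer stands over the green marker clip; then let go of the pad and come clear. Only press and push with closed fingertips: do not grip the jaw or force it against the locked ratchet, and leave the red-capped jar, the green dropper bottle and the copper tape roll where they stand.

Things in the scene. Friction and masses are not known exactly. Their poses are not given: they have to be found in the camera images.
- holder: Circuit-board holder, screwed to the bench. Grey base plate 110 x 330 x 10 mm; origin at the centre of its underside. A bar runs above it along the holder's y, end blocks 59 mm high. The fixed blue jaw (84 mm wide in x, 99 mm high) stands at y = -153 to -135 mm; the sliding jaw opens towards +y. A white scale rail runs along y at x = -43 mm.
- jaw (a joint): Slide of the blue jaw along holder +y, m: 0 = most closed, 0.145 = fully open; about 3 N friction, stays where left. A ratchet (6 mm teeth) blocks it towards +y unless the release pad is down; towards -y it clicks. Between its upright jaw plate (-y) and push plate (+y), both 84 mm wide in x and 99 mm high, is a pocket 70 mm long in y, open above and at the sides, the yellow pad in its middle.
- release (a joint): The yellow release pad's downward travel in m: 0 = up, 0.010 = fully down. Spring: about 2 N to start, 5.6 N at the bottom; springs back up when let go. Held down by 5 mm or more it frees the ratchet. At rest it may stand up to 4 mm down where the pawl rides on a tooth.
- pad_top (a point): Centre of the top of the yellow release pad, 44 mm (holder x) by 46 mm (holder y), 70 mm above the bench when up. It rides with the jaw; axes as the holder's. The grey pocket side of the push plate is 35 mm from it along holder +y, the jaw plate 35 mm along -y.
- pointer_tip (a point): Lower tip of the red pointer on the sliding jaw, 26 mm above the bench, over the scale rail; same place along holder y as the pad's centre, 45 mm from it towards holder -x.
- marker_top (a point): Centre of the top of the green marker clip on the scale rail (fixed; 14 mm in x, 24 mm along holder y, top 22 mm above the bench). Axes as the holder's. The pointer passes 4 mm above it.
- red_jar_c (a point): Centre of a loose white jar with red cap, 42 mm across, 32 mm high, on the bench beside the holder. Leave it.
- bottle_c (a point): Centre of a loose dark green dropper bottle, 25 mm across, 90 mm high, on the bench beside the holder. Leave it.
- copper_roll_c (a point): Centre of a loose roll of copper tape, 34 mm across, 12 mm high, on the bench beside the holder. Leave it.
- push_face (a point): Point on the grey pocket side of the upright push plate (84 mm wide, 10 mm thick, upper edge 99 mm above the bench), at mid-width, 82 mm above the bench; axes as the holder's. The side faces holder -y: push here towards +y. Touching it and the plate's blue outer side together counts as gripping.

How it is judged:
On the way, in this order (a step that is already met when the one before it is completed fails the run):
1. the release pad is pressed well down with the fingers, the jaw still short of the marker (value of joint release above 0.005 m and contact force between the fingers and release above 0.5 N and y of pointer_tip in the frame of marker_top below -0.012 m), for 0.1 s.
2. the jaw has been pushed back until the pointer is over the green clip (y of pointer_tip in the frame of marker_top between -0.012 and 0.012 m), for 0.2 s.
At the end, for the whole second after the job is handed in: The red pointer stands over the green clip (within 12 mm of its centre along the bar), the jaw is at rest and the release pad has sprung back up (less than 5 mm down) (all of step 2 and value of joint release below 0.005 m and velocity of joint jaw between -0.005 and 0.005 m/s); the robot touches nothing.
It fails at once if the jaw was gripped by its push plate (contact force between the fingers and jaw_c0 above 1 N and contact force between the fingers and jaw_c1 above 1 N).
It fails at once if the jaw was forced (more than 45 N on the push plate) (contact force between the fingers and jaw_c0 above 45 N).
It fails at once if a bystander was shoved or lifted (more than 15 mm) (distance of any of red_jar_c, bottle_c, copper_roll_c from where it was at the start of the episode above 0.015 m).
It also fails if it takes over 43 s, if anything falls off the work surface, if the arm or the gripper's body presses on something with over 40 N, if the wrist force passes 120 N, or if a joint passes its speed limit or range.

## Robot

A 6-joint arm with a two-finger parallel gripper is mounted at the origin on a cart in front of the work surface, level with it; the furniture and walls round the work are solid. World frame = base frame: x ahead of the robot, y to its left, z up, the work surface at z = 0. Lengths are in m, angles in rad, forces in N, time in s.
With the tool pointing down it reaches from about 0.275 to 0.85 m from the base axis. Payload 19 kg.
Tool frame: the origin (TCP) lies midway between the tips of the shut fingers; the grasp point (between the pads) lies 19 mm behind it; z points along the fingers, y is the line along which they close (so a half turn about z gives the same grasp; the last joint's range is limited). The gripper opens to 85 mm and grips with 20 to 120 N. Pads are 22 mm wide; open, the fingers measure 114 mm over their backs; the gripper's body (76 mm by 85 mm) begins 54 mm behind the grasp point. The pads swing forward as they close: fully open they stand 13 mm farther back than shut.
Start: joints at [-1.406, 0.15, 1.437, -0, 1.554, -0.134], TCP at [0.169, -0.549, 0.231] pointing down, gripper open.
Joint ranges: [-2.8, 2.8], [-0.68, 2.1], [0.12, 2.68], [-1.39, 4.53], [0.16, 2.79], [-2.81, 2.81]. Speed limits (rad/s): [1.89, 1.89, 2.22, 3.01, 3.01, 3.01].

## Interface

Orientations are given as a rotation vector (axis times angle).
In Python, from cell import get_state, snapshot, finish_job gives the robot as it stands.
- The arm moves only by the tool send_rows, never from a script. Its argument "plan" is a list of rows, each a list of 7 numbers: the turn, a rotation vector about the tool's x, y, z in rad, then the shift along the tool's x, y, z in cm, then the finger opening in cm, from 0 to 8.54. A call has 1 to 12 rows; each row is the pose to reach, as a shift and turn from the pose commanded when the call began, along the tool's axes at that moment; what a row does not reach only later rows make up. A row lasts 1/8 s, in which the tool goes at most 62.5 mm and 10.7 degrees, less where a joint would pass 70% of its speed; a pose out of reach is approached as far as the arm can. A call with a gripper value outside its range is refused whole. The fingers move at their own pace and stop on an object; "squeeze" is the grip in N (left out, the last holds). Time passes only in rows, so rows that repeat a pose let the fingers close. It gives the time, the measured TCP pose, the force, the opening and the grip force at its end, in the units of the state.
- get_state(): the state, without advancing time (a new reading comes with each control period).
- snapshot(name): name is "scene" or "side" or "wrist"; returns a dict with "image" (384x512x3 uint8, red, green, blue), "K" (3x3 intrinsics, pixels), "dist" ([k1, k2, p1, p2, k3] as OpenCV has them; the pictures are not rectified), "cam_to_world" (4x4, takes a point from camera to world coordinates). Camera axes: x right, y up, looking along -z (the intrinsics and any distortion apply to the point x, -y, -z); pixel columns grow to the right and rows downward; lengths in m; the calibration is good to about 2 mm. A picture is of the moment at which its call begins. There is no depth.
- finish_job(): hands the job in; it is judged then, once.
The state is a dict: "time": time; "qpos": joint angles; "joint_velocities": joint speeds; "effort": joint torques, N m; "ee_pos": TCP position; "ee_rot": TCP orientation; "wrist_force": force on the tool from outside, world axes, zero at the start; "wrist_torque": the same for the moment, N m; "width": finger opening in m; "gripper_force": force on a finger pad.
Only numpy, scipy, OpenCV 4.12 (cv2) and the standard library are available. Lean on these libraries where they do the work, as an engineer would, in place of code of your own. Each camera call takes 0.05 s, during which the arm holds its last target. There are 200 camera calls.

## Working session

There is one attempt and no reset: what is moved stays moved. The work goes in short steps, Python scripts to look and compute and a tool call to move; the robot and the scene stay as the last step left them, time stands still between calls to the robot, and variables do not carry over. Pictures are saved under pics/ and viewed, at most 10 in all, crops included, and the job is handed in when it is done.

Besides the shell and the picture viewer there is one more tool, called after ">>>" by a JSON object that holds its "fn" and its "kwargs". send_rows: Moves the arm, as the interface text tells. Its arguments: {"type":"object","properties":{"plan":{"type":"array"},"squeeze":{"type":"number"}},"required":["plan"]}

```bash
mkdir -p pics
python3 - <<'E'
from cell import *
import cv2,numpy as np
ims=[]
for n in ["scene","side"]:
    s=snapshot(n); np.savez("cam_"+n,**s)
    cv2.imwrite(f"pics/{n}0.png",cv2.resize(s["image"][:,:,::-1],(800,600),interpolation=cv2.INTER_CUBIC))
s=get_state();print(s["ee_pos"],s["ee_rot"],s["time"],s["width"])
E
```

```text
[ 0.16919916 -0.5493073   0.23076397] [-3.10550339e+00 -4.67471603e-01  4.13613350e-05] 0.1 0.08534351456817053
```

View pics/scene0.png

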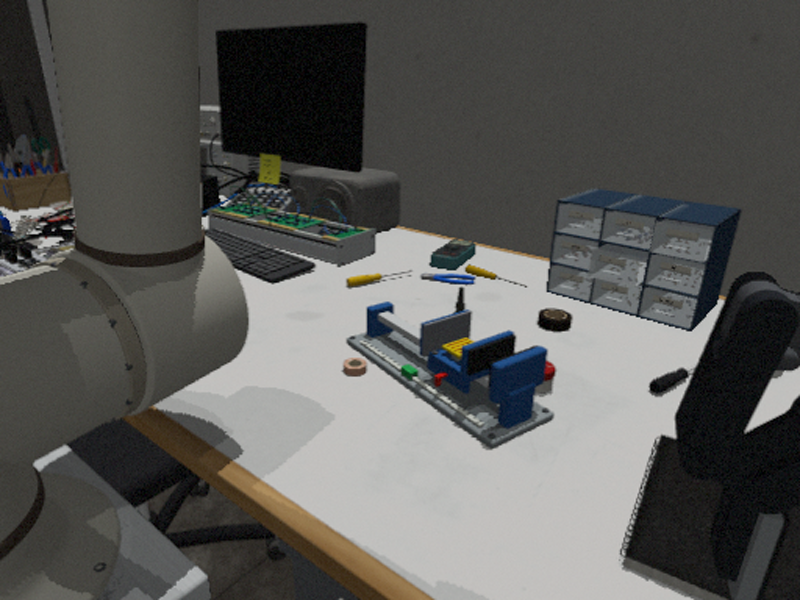

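View pics/side0.png

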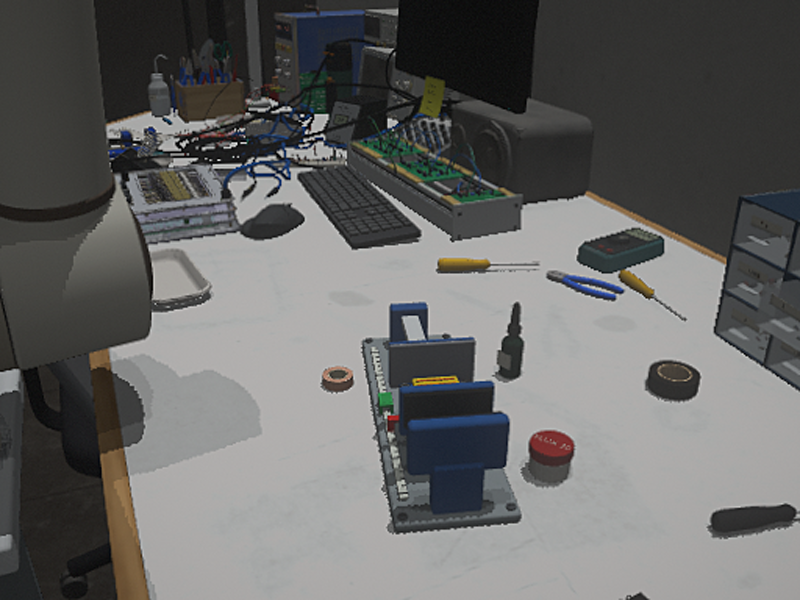

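The holder lies with its fixed jaw nearest the side camera. The jaw opens away from that camera. In the side view the green clip is at about (386,400) and the red pointer at (393,422). I'll enlarge both views.

Run:
```python
import cv2,numpy as np
for n,(x,y,w,h) in {"scene":(215,180,145,108),"side":(220,185,125,160)}.items():
    im=np.load(f"cam_{n}.npz")["image"][y:y+h,x:x+w,::-1]
    f=5 if n=="scene" else 3.75
    cv2.imwrite(f"pics/{n}1.png",cv2.resize(im,None,fx=f,fy=f,interpolation=cv2.INTER_CUBIC))
```

```text
(no output)
```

View pics/scene1.png

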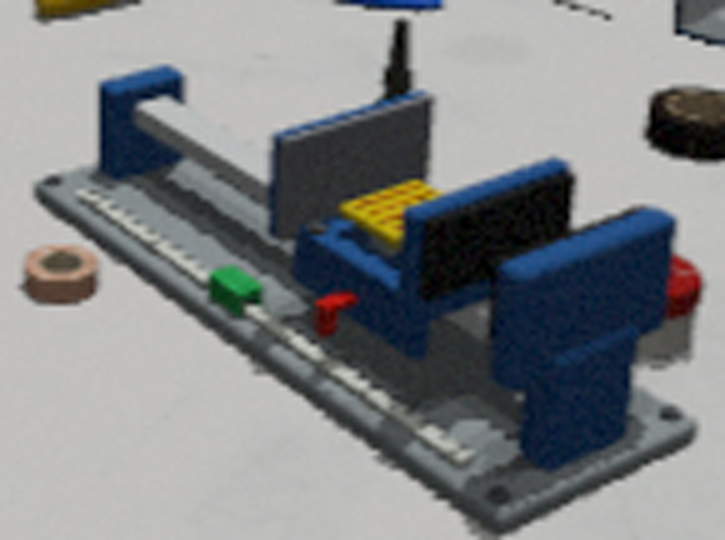

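View pics/side1.png

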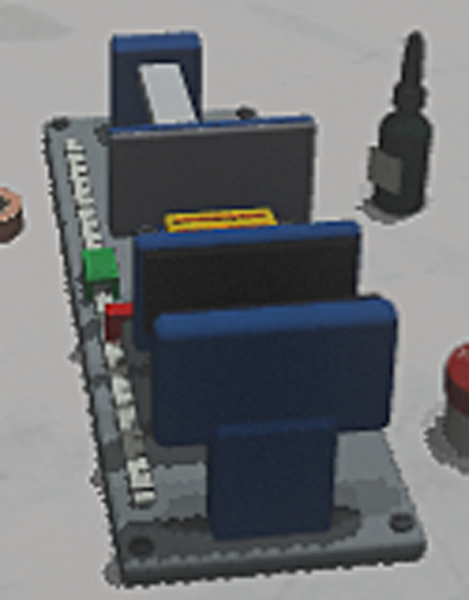

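The crops show the base corners, the push plate's top corners, the marker clip at scene (237,279), and the pointer tip at scene (325,332). I'll fit the holder pose to these.

```bash
cat > h.py <<'E'
import cv2,numpy as np
from scipy.optimize import least_squares
def proj(P,s):
    T=np.linalg.inv(s["cam_to_world"]);p=np.asarray(P)@T[:3,:3].T+T[:3,3]
    p=p*[1,-1,-1]
    return cv2.projectPoints(p,np.zeros(3),np.zeros(3),s["K"],np.asarray(s["dist"],float))[0][:,0]
E
python3 - <<'E'
from h import *
C={n:dict(np.load(f"cam_{n}.npz")) for n in("scene","side")}
# x,y,z mm, kind(0 fixed,1 jaw,2 marker), u,v crop
O={"scene":[(-55,165,10,0,34,184),(-55,-165,10,0,497,527),(55,-165,10,0,697,422),
 (-42,35,99,1,275,136),(42,35,99,1,432,96),(-45,0,26,1,324,333),(-43,0,22,2,236,280)],
"side":[(-55,165,10,0,44,118),(-55,-165,10,0,117,566),(55,-165,10,0,428,545),
 (-42,35,99,1,110,131),(42,35,99,1,315,122),(-43,0,22,2,101,257)]}
off={"scene":(215,180,5),"side":(220,185,3.75)}
def world(p,q):
    X,Y,a,s,m=p;q=np.array(q)[:,:4]*1.0
    y=q[:,1]+np.choose(q[:,3].astype(int),[0,s,m]);c,d=np.cos(a),np.sin(a)
    return np.c_[X+c*q[:,0]-d*y,Y+d*q[:,0]+c*y,q[:,2]]/1000
def res(p,each=False):
    r=[]
    for n in O:
        x,y,f=off[n];uv=(np.array(O[n])[:,4:]+.5)/f-.5+[x,y]
        r.append(proj(world(p,O[n]),C[n])-uv)
    return r if each else np.concatenate(r).ravel()
best=min((least_squares(res,[450,-150,a,-40,20],loss="soft_l1") for a in(-1,-.5,0,.5,1)),key=lambda k:k.cost)
p=best.x;print(p.round(3),best.cost)
for r in res(p,1):print(r.round(1).tolist())
print("pad",world(p,[(0,0,70,1)]),"face",world(p,[(0,35,82,1)]))
E
```

```text
[ 551.929 -118.292   37.416  -49.327   12.497] 5.081358370866191
[[-0.7, -0.7], [-0.5, -1.1], [0.6, 0.5], [0.0, 0.6], [-0.5, -0.3], [-1.6, 0.2], [-1.2, -0.3]]
[[0.9, 0.1], [0.5, 1.0], [-0.1, -0.4], [-0.1, 0.9], [0.6, 0.2], [0.1, 1.1]]
pad [[ 0.53814321 -0.16565324  0.07      ]] face [[ 0.54792516 -0.13204798  0.082     ]]
```

>>> {"fn": "send_rows", "kwargs": {"plan": [[0,0,0.582,46.6,-25.8,0,0],[0,0,0.582,46.6,-25.8,0,0],[0,0,0.582,46.6,-25.8,0,0],[0,0,0.582,46.6,-25.8,0,0],[0,0,0.582,46.6,-25.8,0,0],[0,0,0.582,46.6,-25.8,0,0],[0,0,0.582,46.6,-25.8,0,0],[0,0,0.582,46.6,-25.8,0,0],[0,0,0.582,46.6,-25.8,0,0],[0,0,0.582,46.6,-25.8,0,0],[0,0,0.582,46.6,-25.8,0,0],[0,0,0.582,46.6,-25.8,0,0]]}}

```text
time: 1.6
ee_pos: [0.538, -0.1666, 0.2313]
ee_rot: [3.11, -0.445, -0.0]
wrist_force: [0.1, 0.2, -0.3]
width: 0.0001
gripper_force: 0.0
```

Run:
```python
from cell import *
import cv2,numpy as np
s=snapshot("wrist"); np.savez("cam_wrist",**s)
cv2.imwrite("pics/wrist0.png",cv2.resize(s["image"][:,:,::-1],(768,576),interpolation=cv2.INTER_CUBIC))
s=get_state();print(s["ee_pos"],s["ee_rot"],s["time"],s["width"],s["wrist_force"])
```

```text
[ 0.53806396 -0.1666387   0.23139113] [ 3.10981464e+00 -4.45698263e-01  3.24079007e-05] 1.65 0.00014645129331140573 [-0.04225442  0.31033433  0.71050106]
```

View pics/wrist0.png

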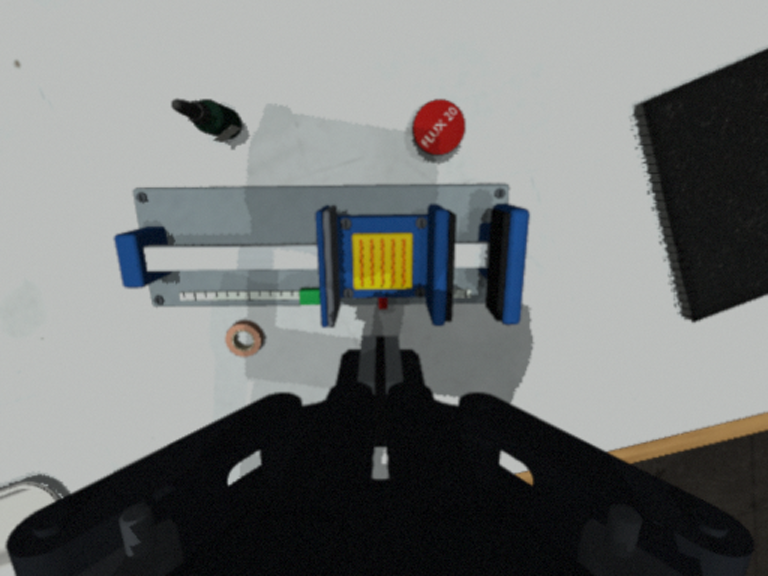

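Wrist view: pad corners run from (352,233) to (413,290). The pointer is at (383,302) and the green clip's left edge at x≈300, with its rear part hidden by the push plate. I'll back-project these.

```bash
cat >> h.py <<'E'
def back(uv,z,s):
    k=cv2.undistortPoints(np.array([[uv]],float),s["K"],np.asarray(s["dist"],float))[0,0]
    T=s["cam_to_world"];d=T[:3,:3]@[k[0],-k[1],-1];o=T[:3,3]
    return o+d*(z-o[2])/d[2]
def hold(P,X=.551929,Y=-.118292,a=37.416):
    c,d=np.cos(a),np.sin(a);x,y=P[0]-X,P[1]-Y
    return np.round([1000*(c*x+d*y),1000*(-d*x+c*y),P[2]*1000],1)
E
python3 - <<'E'
from h import *
s=dict(np.load("cam_wrist.npz"))
for n,u,v,z in [("pad0",352,233,.068),("pad1",411.5,233,.068),("pad2",413,290,.068),("pad3",353,290,.068),("base+x+y",133,188,.01),("base+x-y",508,185,.01),("base-x+y",154,306,.01),("markL",300,289,.022),("markL2",300,304,.022),("ptr",383,303,.03),("roll",245,338,.012)]:
    P=back(((u+.5)/1.5-.5,(v+.5)/1.5-.5),z,s);print(n,P.round(4),hold(P))
import cell;print(hold(cell.get_state()["ee_pos"]))
E
```

```text
pad0 [ 0.5657 -0.1534  0.068 ] [ 23.  -29.9  68. ]
pad1 [ 0.5531 -0.1964  0.068 ] [ 22.9 -74.6  68. ]
pad2 [ 0.5095 -0.1858  0.068 ] [-21.8 -76.7  68. ]
pad3 [ 0.5227 -0.1408  0.068 ] [-21.7 -29.7  68. ]
base+x+y [0.6498 0.0244 0.01  ] [ 54.1 164.3  10. ]
base+x-y [ 0.5602 -0.2896  0.01  ] [  55.8 -162.2   10. ]
base-x+y [0.545  0.0529 0.01  ] [-54.5 162.5  10. ]
markL [ 0.5247 -0.0885  0.022 ] [-34.5  21.   22. ]
markL2 [ 0.5113 -0.0837  0.022 ] [-48.7  21.8  22. ]
ptr [ 0.4936 -0.1571  0.03  ] [-45.2 -53.5  30. ]
roll [ 0.491  -0.0187  0.012 ] [-86.3  78.6  12. ]
[ 2.000e-01 -5.030e+01  2.314e+02]
```

>>> {"fn": "send_rows", "kwargs": {"plan": [[0,0,0,0,-1.2,5,0],[0,0,0,0,-1.2,10,0],[0,0,0,0,-1.2,13,0],[0,0,0,0,-1.2,14.5,0],[0,0,0,0,-1.2,15.2,0],[0,0,0,0,-1.2,15.8,0],[0,0,0,0,-1.2,16.2,0],[0,0,0,0,-1.2,16.6,0],[0,0,0,0,-1.2,16.85,0],[0,0,0,0,-1.2,16.85,0]]}}

```text
time: 2.9
ee_pos: [0.5423, -0.1543, 0.063]
ee_rot: [3.11, -0.443, 0.001]
wrist_force: [1.5, -0.0, 4.7]
width: 0.0002
gripper_force: 2.0
```

Run:
```python
from cell import *
import cv2,numpy as np
s=snapshot("scene");x,y,w,h=215,150,150,130
cv2.imwrite("pics/scene2.png",cv2.resize(s["image"][y:y+h,x:x+w,::-1],None,fx=4.5,fy=4.5,interpolation=cv2.INTER_CUBIC))
s=get_state();print(s["ee_pos"],s["wrist_force"],s["wrist_torque"])
```

```text
[ 0.54226897 -0.1543312   0.06310358] [ 1.44179863 -0.32960243  4.79813171] [-0.10626632 -0.25159318 -0.04999743]
```

View pics/scene2.png

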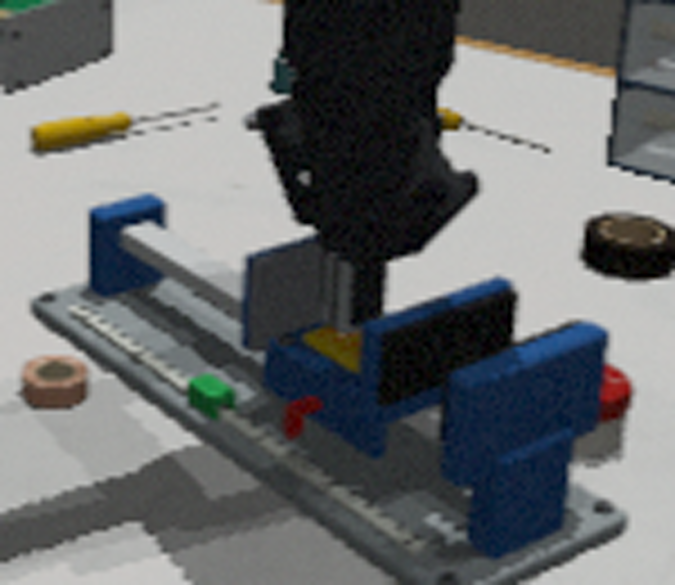

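The fingers sit on the yellow pad inside the pocket with about 4.8 N, so the pad is around 7–8 mm down. Next is a slow push.

>>> {"fn": "send_rows", "kwargs": {"plan": [[0,0,0,0,-0.3,0.05,0],[0,0,0,0,-0.5,0.05,0],[0,0,0,0,-0.7,0.05,0],[0,0,0,0,-0.9,0.05,0],[0,0,0,0,-1.1,0.05,0],[0,0,0,0,-1.3,0.05,0]]}}

```text
time: 3.7
ee_pos: [0.5456, -0.1416, 0.0623]
ee_rot: [-3.11, 0.443, 0.0]
wrist_force: [-1.9, -2.2, 4.9]
width: -0.0
gripper_force: 2.4
```

>>> {"fn": "send_rows", "kwargs": {"plan": [[0,0,0,0,-0.3,0,0],[0,0,0,0,-0.6,0,0],[0,0,0,0,-0.9,0,0],[0,0,0,0,-1.2,0,0],[0,0,0,0,-1.5,0,0],[0,0,0,0,-1.8,0,0],[0,0,0,0,-2.1,0,0],[0,0,0,0,-2.4,0,0],[0,0,0,0,-2.7,0,0],[0,0,0,0,-3.0,0,0],[0,0,0,0,-3.3,0,0],[0,0,0,0,-3.5,0,0]]}}

```text
time: 5.2
ee_pos: [0.5553, -0.1078, 0.0622]
ee_rot: [-3.11, 0.443, 0.001]
wrist_force: [-5.4, -1.8, 4.3]
width: 0.0002
gripper_force: 2.9
```

Run:
```python
from h import *
from cell import *
P=get_state();print(P["ee_pos"],hold(P["ee_pos"]),P["wrist_force"])
s=snapshot("scene");np.savez("cam_s3",**s);x,y,w,h=230,200,80,60
a=cv2.resize(s["image"][y:y+h,x:x+w,::-1],None,fx=10,fy=10,interpolation=cv2.INTER_CUBIC)
cv2.imwrite("pics/scene3.png",a)
```

```text
[ 0.55534324 -0.10782638  0.06224574] [ 0.4 11.  62.2] [-5.35067047 -1.78848418  4.29023934]
```

View pics/scene3.png

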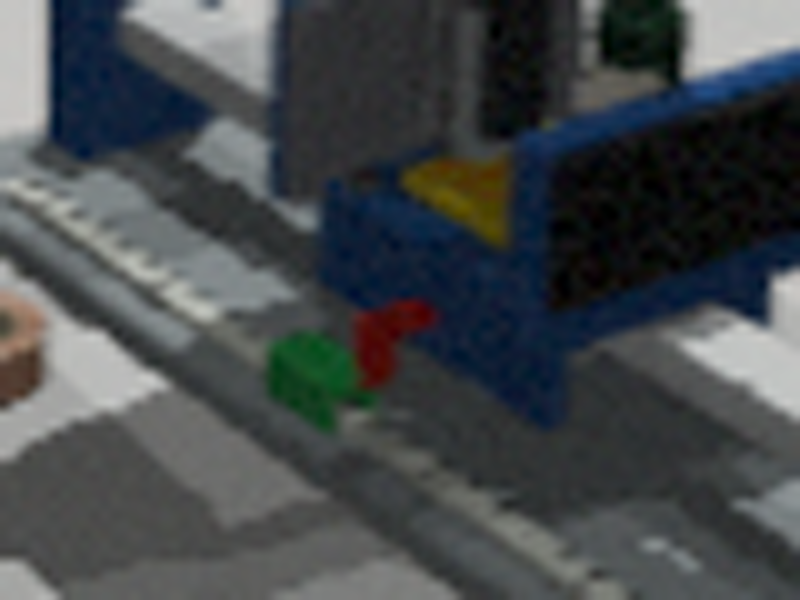

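The pointer tip is at crop (375,386), just short of the clip, whose top face is centred near (322,372).

Run:
```python
from h import *
s=dict(np.load("cam_s3.npz"))
for n,u,v,z in [("ptr",375,387,.026),("mL",270,370,.022),("mT",300,332,.022),("mN",335,400,.022),("mR",375,388,.022),("c",322,372,.022)]:
    print(n,hold(back(((u+.5)/10-.5+230,(v+.5)/10-.5+200),z,s)))
O=dict(np.load("cam_scene.npz"));print("old ptr",hold(back(((324.5)/5-.5+215,(332.5)/5-.5+180),.026,O)))
```

```text
ptr [-43.4 -10.9  26. ]
mL [-53.6  13.   22. ]
mT [-38.3  23.1  22. ]
mN [-49.5  -5.1  22. ]
mR [-39.3  -5.8  22. ]
c [-44.7   6.1  22. ]
old ptr [-41.4 -50.1  26. ]
```

>>> {"fn": "send_rows", "kwargs": {"plan": [[0,0,0,0,-0.3,0,0],[0,0,0,0,-0.6,0,0],[0,0,0,0,-0.9,0,0],[0,0,0,0,-1.2,0,0],[0,0,0,0,-1.5,0,0],[0,0,0,0,-1.75,0,0],[0,0,0,0,-1.95,0,0],[0,0,0,0,-1.95,0,0],[0,0,0,0,-1.95,0,0]]}}

```text
time: 6.38
ee_pos: [0.5609, -0.0891, 0.0623]
ee_rot: [-3.11, 0.443, -0.0]
wrist_force: [-3.3, 1.6, 4.2]
width: 0.0003
gripper_force: 2.1
```

Run:
```python
from h import *
from cell import *
P=get_state();print(P["ee_pos"],hold(P["ee_pos"]),P["wrist_force"])
s=snapshot("scene");np.savez("cam_s4",**s);x,y,w,h=230,200,80,60
a=cv2.resize(s["image"][y:y+h,x:x+w,::-1],None,fx=10,fy=10,interpolation=cv2.INTER_CUBIC)
cv2.imwrite("pics/scene4.png",a)
```

```text
[ 0.56090417 -0.08913108  0.06229163] [ 0.5 30.5 62.3] [-3.34863995  1.59793061  4.20783683]
```

View pics/scene4.png

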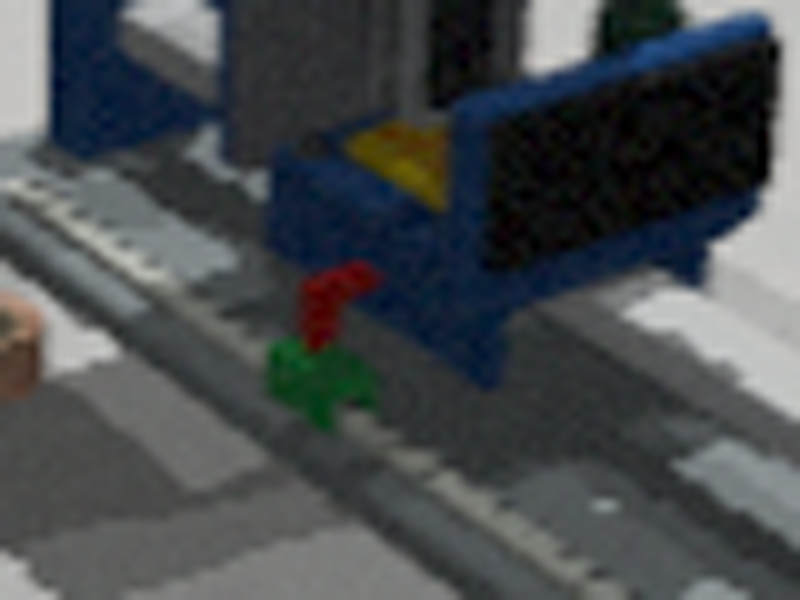

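The pointer tip at (320,350) now stands over the middle of the clip. I'll lift straight up.

>>> {"fn": "send_rows", "kwargs": {"plan": [[0,0,0,0,0,-0.4,0],[0,0,0,0,0,-0.8,0],[0,0,0,0,0,-1.3,0],[0,0,0,0,0,-3,0],[0,0,0,0,0,-6,0],[0,0,0,0,0,-10,0],[0,0,0,0,0,-14,0],[0,0,0,0,0,-16,0],[0,0,0,0,0,-16,0],[0,0,0,0,0,-16,0]]}}

```text
time: 7.68
ee_pos: [0.5606, -0.0893, 0.2217]
ee_rot: [-3.11, 0.443, 0.001]
wrist_force: [-0.2, -0.0, -0.7]
width: -0.0
gripper_force: 0.0
```

Run:
```python
from h import *
from cell import *
P=get_state();print(P["ee_pos"],P["wrist_force"])
a=snapshot("scene")["image"][200:260,230:310,::-1];b=snapshot("wrist")["image"][110:240,60:320,::-1]
a=cv2.resize(a,(400,300),interpolation=cv2.INTER_CUBIC);b=cv2.resize(b,(600,300),interpolation=cv2.INTER_CUBIC)
cv2.imwrite("pics/fin.png",np.vstack([cv2.copyMakeBorder(a,0,0,0,200,0),b]))
```

```text
[ 0.56056073 -0.08934373  0.22173485] [-0.18084959 -0.00298139 -0.68166853]
```

View pics/fin.png

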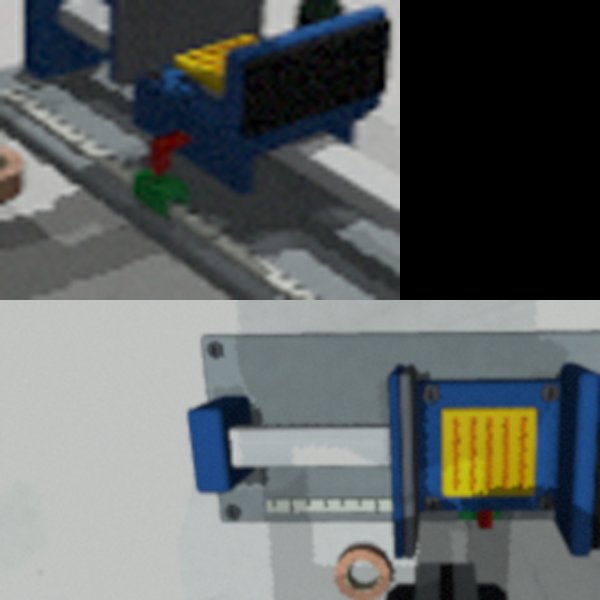

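The pad is up and the pointer stands about 3 mm from the clip's centre (wrist crop: pointer x≈485, clip 458–500). The fingers are clear.

```bash
python3 -c "
from cell import *
print(finish_job())"
```

```text
the job is handed in; nothing more can be done
None
```

The job is handed in, though the judge's result was not shown: the jaw is open with its red pointer about 3 mm from the green clip's centre, the yellow pad is back up, the arm is clear, and it never went near the jar, bottle or tape roll.

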